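# Check the air temperature inside the glass case

### The arm

A 7-joint arm with a two-finger parallel gripper is mounted at the origin on a cart in front of the work surface, level with it; the furniture and walls round the work are solid. World frame = base frame: x ahead of the robot, y to its left, z up, the work surface at z = 0. Lengths are in m, angles in rad, forces in N, time in s.
With the tool pointing down it reaches from about 0.425 to 0.95 m from the base axis. Payload 4.7 kg.
Tool frame: the origin (TCP) lies on the centre line of the jaws, within the pads' length; the fingertips stand 25 mm ahead of it and the grasp point (between the pads) lies 6 mm ahead of it; z points along the fingers, y is the line along which they close (so a half turn about z gives the same grasp; the last joint's range is limited). The gripper opens to 85 mm and grips with 20 to 120 N. Pads are 22 mm wide; open, the fingers measure 114 mm over their backs; the gripper's body (76 mm by 85 mm) begins 54 mm behind the grasp point. The pads swing forward as they close: fully open they stand 13 mm farther back than shut.
Start: joints at [-1.271, 0.469, -0.049, 1.532, 0.024, 1.141, -0.082], TCP at [0.218, 0.639, 0.256] pointing down, gripper open.
Joint ranges: [-2.59, 2.59], [-0.33, 1.99], [-1.39, 1.29], [0.1, 2.45], [-1.04, 4.18], [0.21, 1.99], [-2.66, 2.66]. Speed limits (rad/s): [2.57, 2.57, 3.14, 3.14, 3.14, 3.14, 3.14].

### API

Orientations are given as a rotation vector (axis times angle).
In Python, from station import bot, kinematics, vision, order gives the robot as it stands. Calls block until the motion is done:
- bot.goto(position, orientation): joint-space move of the TCP to a pose.
- bot.move_linear(position, rot=None, v=0.15, threshold=None): straight line of the TCP; rot=None keeps the orientation; v is the mean speed in m/s. With threshold (N) it stops when the force on the tool has changed by that much, and returns True; else False.
- bot.move_j(angles): joint-space move.
- bot.move_gripper(opening, newtons=None): opening from 0.0 (shut) to 1.0 (fully open); newtons is the grip in N (None keeps the last); returns when the fingers have stopped.
- bot.hold(seconds).
- kinematics.solve_ik(position, orientation): joint angles nearest the present ones, or None.
- bot.get_obs(): the state.
- vision.read_camera(name): name is "side" or "top" or "wrist"; returns a dict with "image" (384x512x3 uint8, red, green, blue), "range_z" (384x512 float32, m along the optical axis (not along the pixel's ray), 0 where there is no reading), "fx", "fy", "cx", "cy" (pixels), "R" (3x3) and "t" (3): a world point X has camera coordinates R X + t; the wrist camera has in their place "T_tool_cam" (4x4, takes a point from camera to tool coordinates, whose origin is the TCP and whose axes are the flange's). Camera axes: x right, y down, z forward; pixel columns grow to the right and rows downward; lengths in m; the calibration is good to about 2 mm. A picture is of the moment at which its call begins: read the wrist's pose just before it.
A pose or a line that the arm cannot do raises bot.PlanningError and nothing moves.
- order.close_job(): hands the job in; it is judged then, once.
The state is a dict: "t": time; "joint_pos": joint angles; "qvel": joint speeds; "effort": joint torques, N m; "tool_pos": TCP position; "tcp_rot": TCP orientation; "force": force on the tool from outside, world axes, zero at the start; "moment": the same for the moment, N m; "finger_gap": opening from 0.0 (shut) to 1.0 (fully open); "grasp_force": force on a finger pad.
Only numpy, scipy, OpenCV 4.12 (cv2) and the standard library are available. Lean on these libraries where they do the work, as an engineer would, in place of code of your own. Each camera call takes 0.05 s, during which the arm holds its last target. There are 200 camera calls.

### The job

Do the temperature check of the little glass display case: slide its rear door open, lift the probe thermometer out of its stand, and pass its stem at a slant through the door opening so that the tip hangs in the open air in the middle of the case, with the display turned uppermost so that it can be read. The probe must touch neither the case nor the two pots in it while it reads, and the pots in the case and the two beside it must not be pushed about. Finish holding the probe steady like that: do not put it down or let go of it.

Things in the scene. Friction and masses are not known exactly. Their poses are not given: they have to be found in the camera images.
- case: small glass display case with an aluminium frame and a steel plinth, fixed to the counter; 220 deep (x) x 260 wide (y) x 237 high. Origin: centre of its underside; z up. Its rear, the worker's side, looks along its -x and leans 20 degrees inward: outer face at x = -108 at the plinth (30 high), x = -37 at 225 high, where the roof frame begins. The roof spans x = -41 to 110; floor 30 above the counter
- case_opening (a point): centre of the opening that is free when the door is fully open, in the door's plane, axes as the case's; it lies at x = -69, y = -65, 126 high in the case. The opening is 105 wide (y = -118 to -13 in the case), from 38 to 225 high, leaning with the rear; the rear is 17 thick. The pane on its +y side (y = 0 to 120) is fixed
- case_door (a joint): travel of the sliding door in m: 0 shut, 0.108 fully open; it slides to the case's +y, needs about 1.5 N and stays where it is left
- case_door_handle (a point): centre of the door's handle: a steel bar about 85 long and 10 thick, parallel to the leaning door and 35 proud of it, near the door's -y edge; its centre is 158 above the counter, its upper end about 198; moves with the door
- case_mid (a point): the middle of the air space in the case: above the case's origin, 125 above the counter
- probe: probe thermometer, 240 long, 90 g, standing upright in its stand, tip down. Origin at the tip of the stem; its z runs from the tip up the handle. Steel stem 5 thick, 130 long; white handle above it from 130 to 240, 36 wide (y) x 20 thick (x). The dark display is on the broad face that looks along the probe's +x
- probe_grip (a point): point on the probe's axis in the upper handle, 216 from the tip and 24 below the handle's top, axes as the probe's; the fingers close on the 36 mm sides (along the probe's y)
- probe_tip (a point): tip of the stem
- probe_stand: fixed stand of the probe: dark foot 80 x 95, column 34 x 50, 166 high, origin at the centre of its underside. The handle's foot sits 22 deep in a pocket with 1 mm of play on each side and the stem in a bore below, so the probe comes out straight up by 155
- deli_pot_olive: lidded deli pot, 73 across, 64 high, standing on the case's floor on its +y side; origin at the centre of its underside
- deli_pot_romesco: the other deli pot, same size, on the case's -y side; its rim is 94 above the counter
- mustard_pot: pot with a lid, 61 across, 48 high, on the counter to the right of the case; origin at the centre of its underside
- pepper_pot: pot with a dark lid, 55 across, 62 high, on the counter to the right of the case; origin at the centre of its underside

How it is judged:
By the outcome, as a careful person would: the job done as asked, in the order asked, and still so for the second after the job is handed in, while the arm keeps its last pose, push and grip.
It also fails if it takes over 61 s, if anything falls off the work surface, if the arm or the gripper's body presses on something with over 40 N, if the wrist force passes 120 N, or if a joint passes its speed limit or range.

## Working session

There is one attempt and no reset: what is moved stays moved. The work goes in short steps, each a Python script; the robot and the scene stay as the last script left them, time stands still between calls to the robot, and variables do not carry over. Pictures are saved under pics/ and viewed, at most 10 in all, crops included, and the job is handed in when it is done.

```bash
ls; mkdir -p pics; python3 - <<'E'
from station import bot,vision
import cv2,numpy as np
o=bot.get_obs();print(o['t'],o['tool_pos'],o['tcp_rot'])
for n in ("side","top"):
    c=vision.read_camera(n);np.savez(f"pics/{n}0.npz",**c)
    print(n,c['fx'],c['cx'],c['cy'],c['R'],c['t'],-c['R'].T@c['t'])
    cv2.imwrite(f"pics/{n}0.png",cv2.resize(c['image'][:,:,::-1],(800,600),interpolation=cv2.INTER_CUBIC))
E
```

```text
pics
0.0 [0.21775077 0.63833166 0.25525127] [-5.14061546e-01 -3.09898263e+00  3.06600596e-03]
side 400.44874420897236 254.22048549421913 202.59449317930742 [[-0.29574797  0.95525917 -0.00361247]
 [ 0.5244593   0.1592094  -0.83641784]
 [-0.79842068 -0.24926347 -0.54808042]] [ 0.17890704 -0.19428918  1.58471068] [1.42007394 0.25504055 0.70668824]
top 399.84253620929 253.7716868687799 189.43527348943164 [[ 0.25076434 -0.96804499 -0.00247726]
 [-0.77832296 -0.20009542 -0.5951262 ]
 [ 0.57561325  0.15116454 -0.80362844]] [-0.15150873  0.53916945  0.71528516] [ 0.04591334 -0.14690768  0.89532204]
```

View pics/side0.png

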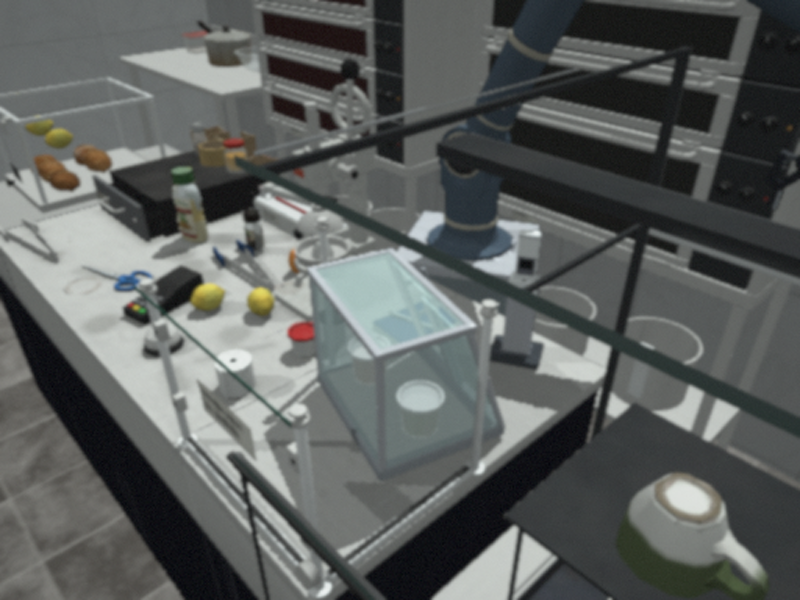

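View pics/top0.png

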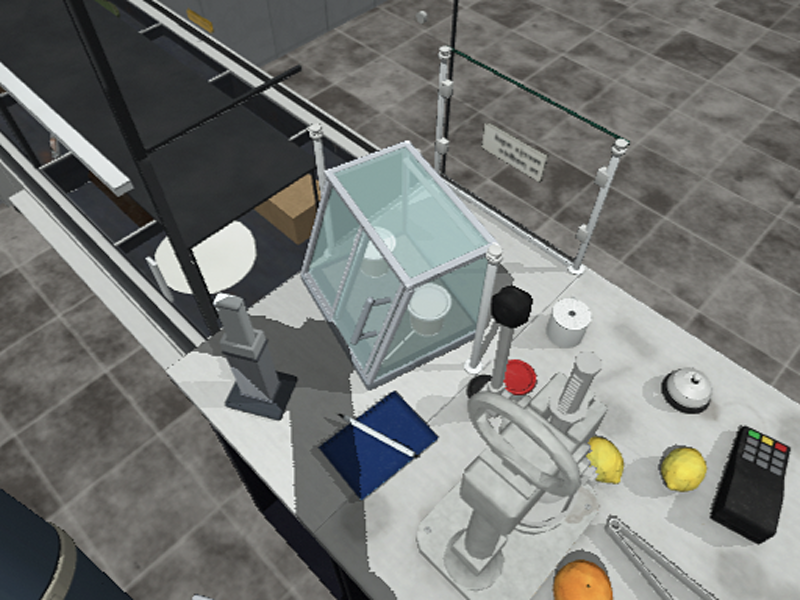

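The side view shows the case at about (400,370), with the stand at (520,330) and the display facing the camera. In the top view the case roof corners are at about (328,172), (408,145), (498,250) and (405,285), the door handle is at (370,318), the stand foot is at (260,393) and the probe top is at (228,300). Next I'll measure these points.

```bash
cat > h.py <<'E'
import numpy as np,cv2
def ray(c,uv,z):
    "world point of pixel uv on plane z"
    d=c['R'].T@np.array([(uv[0]-c['cx'])/c['fx'],(uv[1]-c['cy'])/c['fy'],1]); o=-c['R'].T@c['t']
    return o+d*(z-o[2])/d[2]
def proj(c,X):
    p=c['R']@np.asarray(X,float)+c['t'];return np.array([c['fx']*p[0]/p[2]+c['cx'],c['fy']*p[1]/p[2]+c['cy']])
def tri(c1,u1,c2,u2):
    A=[];b=[]
    for c,u in((c1,u1),(c2,u2)):
        d=c['R'].T@np.array([(u[0]-c['cx'])/c['fx'],(u[1]-c['cy'])/c['fy'],1]);d/=np.linalg.norm(d)
        P=np.eye(3)-np.outer(d,d);A.append(P);b.append(P@(-c['R'].T@c['t']))
    return np.linalg.lstsq(np.vstack(A),np.hstack(b),rcond=None)[0]
def cloud(c):
    v,u=np.mgrid[0:384,0:512];z=c['range_z']
    P=np.stack([(u-c['cx'])/c['fx']*z,(v-c['cy'])/c['fy']*z,z],-1)-c['t']
    W=P@c['R'];W[z==0]=np.nan;return W
E
python3 - <<'E'
from h import *
np.set_printoptions(precision=4,suppress=True)
T=dict(np.load('pics/top0.npz'));S=dict(np.load('pics/side0.npz'));k=.64
for n,uv,z in (("RL",(328,172),.237),("FL",(408,145),.237),("FR",(498,250),.237),("RR",(405,285),.237),("pRL",(303,277),.0),("pRR",(370,387),.0),("romesco lid",(379,240),.094),("olive",(431,300),.094),("foot",(232,402),0.),("foot",(281,418),0.),("foot",(298,377),0.)):
    print(n,ray(T,np.array(uv)*k,z))
print('side roof')
for uv in ((310,268),(392,252),(474,325),(378,352)): print(ray(S,np.array(uv)*k,.237))
for c,n,box in((T,'T',(195,430,270,310)),(S,'S',(480,220,560,375))):
    W=cloud(c);u0,v0,u1,v1=[int(a*k) for a in box] if n=='S' else [int(a*k) for a in(190,285,310,425)]
    w=W[v0:v1,u0:u1].reshape(-1,3)
    im=c['image'][v0:v1,u0:u1].reshape(-1,3).astype(int)
    for zl,zh in((.005,.04),(.12,.163),(.163,.17),(.2,.29),(.29,.34)):
        m=(w[:,2]>zl)&(w[:,2]<zh);q=w[m]
        if len(q)>8:
            r=cv2.minAreaRect(q[:,:2].astype(np.float32)*1000);print(n,zl,len(q),r,'z',np.median(q[:,2]),q[:,2].max())
W=cloud(T);print('roof depth',W[int(215*k),int(410*k)],'counter',W[int(420*k),int(310*k)])
out=np.hstack([cv2.resize(c['image'][v0:v1,u0:u1,::-1],(w,600),interpolation=cv2.INTER_CUBIC) for c,(u0,v0,u1,v1),w in((T,(115,80,325,280),500),(S,(300,140,360,250),300))])
cv2.imwrite('pics/crop1.png',out)
E
```

```text
RL [0.7209 0.1385 0.237 ]
FL [0.8125 0.0344 0.237 ]
FR [ 0.6293 -0.1394  0.237 ]
RR [ 0.5378 -0.0294  0.237 ]
pRL [0.6865 0.1976 0.    ]
pRR [0.5001 0.0171 0.    ]
romesco lid [0.7277 0.0627 0.094 ]
olive [ 0.6258 -0.0512  0.094 ]
foot [0.4198 0.2217 0.    ]
foot [0.4133 0.1366 0.    ]
foot [0.4884 0.1357 0.    ]
side roof
[ 0.6436 -0.1291  0.237 ]
[ 0.5554 -0.0233  0.237 ]
[0.7257 0.1461 0.237 ]
[0.8208 0.0424 0.237 ]
T 0.005 851 ((513.9432373046875, 217.35861206054688), (257.1151428222656, 195.466552734375), 24.409408569335938) z 0.013167582827272603 0.03996823157934872
T 0.12 306 ((435.8128662109375, 176.86517333984375), (32.774131774902344, 62.43861770629883), 27.06734848022461) z 0.14427924058359165 0.16291568183012345
T 0.163 155 ((446.1797790527344, 181.82095336914062), (51.239505767822266, 34.46210861206055), 89.67191314697266) z 0.1668250748513292 0.16974108880030825
T 0.2 416 ((445.36419677734375, 181.8246307373047), (21.24960708618164, 37.42301559448242), 3.533329486846924) z 0.24011091457731093 0.2582531382952087
S 0.005 796 ((206.5145263671875, 127.44669342041016), (596.9091796875, 103.24513244628906), 13.396516799926758) z 0.012390389462270588 0.03999620837813403
S 0.12 56 ((566.7977294921875, 166.77410888671875), (49.21147918701172, 272.1119689941406), 80.11720275878906) z 0.14888493457785634 0.16290645792007868
S 0.163 67 ((448.5145568847656, 183.88027954101562), (34.87113571166992, 48.79405212402344), 0.15935789048671722) z 0.16562763803391745 0.16981527389995923
S 0.2 554 ((602.9109497070312, 178.97128295898438), (36.3897819519043, 324.9284362792969), 87.97904205322266) z 0.2381747131501102 0.28986507339192075
S 0.29 42 ((754.8041381835938, 167.30322265625), (16.378177642822266, 15.832123756408691), 13.249444007873535) z 0.29275305806416596 0.2943778001689451
roof depth [ 0.6632 -0.0045  0.2394] counter [ 0.4237  0.0937 -0.0014]
```

View pics/crop1.png

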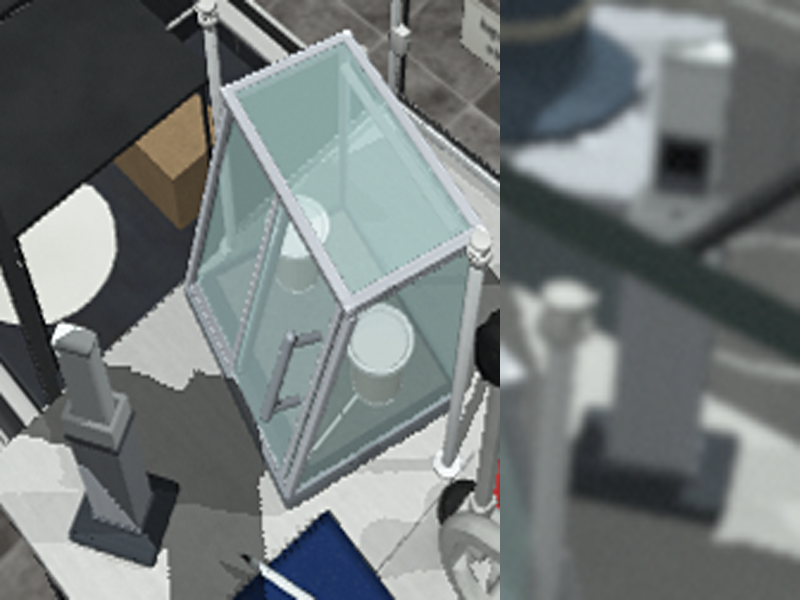

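The crop gives the case corners at (222,88), (348,33) and (350,312), with (487,232) behind a post top. The handle bar runs (290,338) to (265,418). The probe's display faces world +x, and the column is square to the world axes. I'll fit the case pose and check that the poses are reachable.

```bash
python3 - <<'E'
from h import *
from scipy.optimize import least_squares
np.set_printoptions(precision=4,suppress=True)
T=dict(np.load('pics/top0.npz'));S=dict(np.load('pics/side0.npz'));k=.64
for n,c in(('T',T),('S',S)):
    W=cloud(c);m=(W[...,2]>.228)&(W[...,2]<.246)&(W[...,0]>.5)&(W[...,0]<.85)&(np.abs(W[...,1])<.18)
    nl,l,st,_=cv2.connectedComponentsWithStats(m.astype(np.uint8));i=1+st[1:,4].argmax();q=W[l==i]
    r=cv2.minAreaRect(q[:,:2].astype(np.float32)*1000);print(n,len(q),r,np.median(q[:,2]))
tc=lambda x,y:np.array([115+x/2.381,80+y/3.])-.25
sc=lambda x,y:np.array([x,y])*k-.2
obs=[(T,tc(222,88),(-.041,.13,.237)),(T,tc(348,33),(.11,.13,.237)),(T,tc(350,312),(-.041,-.13,.237)),(T,tc(187,290),(-.11,.13,.0)),(T,tc(290,503),(-.11,-.13,0)),
(S,sc(308,268),(.11,-.13,.237)),(S,sc(393,250),(-.041,-.13,.237)),(S,sc(476,325),(-.041,.13,.237)),(S,sc(377,354),(.11,.13,.237)),(S,sc(385,475),(.11,.13,0)),(S,sc(503,430),(-.11,.13,0))]
def X(p,a):
    s,c=np.sin(p[2]),np.cos(p[2]);return np.array([p[0]+c*a[0]-s*a[1],p[1]+s*a[0]+c*a[1],a[2]])
def fit(ob):
    f=lambda p:np.hstack([proj(c,X(p,a))-u for c,u,a in ob])
    s=least_squares(f,(.65,.03,-.85));print(s.x,np.degrees(s.x[2]),s.fun.reshape(-1,2).round(1).tolist());return s.x
fit([o for o in obs if o[0] is T]);fit([o for o in obs if o[0] is S]);p=fit(obs)
np.save('case.npy',p)
def C(w):
    s,c=np.sin(p[2]),np.cos(p[2]);d=w[:2]-p[:2];return np.array([c*d[0]+s*d[1],-s*d[0]+c*d[1],w[2]])
for n,u,z in(('hU',tc(290,338),.198),('hC',tc(277,378),.158),('hL',tc(265,418),.118),('olive',tc(303,212),.094),('rom',tc(381,340),.094)): w=ray(T,u,z);print(n,w,C(w))
print('post base',ray(T,tc(447,465),0),C(ray(T,tc(447,465),0)))
print('post top depth',cloud(T)[int(80+238/3),int(115+480/2.381)],'left post top',cloud(T)[int(132*k),int(316*k)])
E
```

```text
T 5599 ((680.30615234375, 3.8813934326171875), (262.6940002441406, 151.78524780273438), 43.75082778930664) 0.23603996874299352
S 4308 ((682.0145874023438, 6.030426025390625), (262.8724365234375, 152.6653594970703), 43.57516860961914) 0.23437983952598546
[ 0.662   0.0268 -0.8099] -46.40440313072867 [[-0.2, -1.5], [1.1, -3.0], [-0.6, -1.6], [0.4, 2.6], [-0.5, 3.1]]
[ 0.6497  0.0293 -0.7946] -45.52775338418776 [[-1.1, -2.2], [-0.7, -3.6], [1.7, -2.5], [0.8, -1.5], [-2.2, 4.2], [1.1, 1.9]]
[ 0.6563  0.0288 -0.7994] -45.803898259648356 [[-2.2, 0.2], [-0.9, -1.8], [-1.5, 0.2], [-1.2, 4.5], [-1.2, 5.0], [-2.2, -1.2], [-1.4, -2.6], [0.7, -0.8], [-0.9, 0.3], [-3.7, 6.2], [0.4, 3.9]]
hU [0.5284 0.0183 0.198 ] [-0.0816 -0.0991  0.198 ]
hC [0.5177 0.0294 0.158 ] [-0.0971 -0.099   0.158 ]
hL [0.5049 0.0397 0.118 ] [-0.1133 -0.101   0.118 ]
olive [0.7384 0.0672 0.094 ] [0.0297 0.0856 0.094 ]
rom [ 0.6219 -0.0494  0.094 ] [ 0.0321 -0.0792  0.094 ]
post base [ 0.5781 -0.1361  0.    ] [ 0.0637 -0.171   0.    ]
post top depth [ 0.5777 -0.1345  0.2966] left post top [0.7452 0.1608 0.2914]
```

```bash
cat >> h.py <<'E'
P=np.array([.6573,.0300]);YAW=np.radians(-46.34)
def cw(a):
    s,c=np.sin(YAW),np.cos(YAW);return np.array([P[0]+c*a[0]-s*a[1],P[1]+s*a[0]+c*a[1],a[2]])
def toolR(az,el,sgn=1):
    "tool z heading az (world rad), el below horizontal; tool y horizontal"
    z=np.array([np.cos(az)*np.cos(el),np.sin(az)*np.cos(el),-np.sin(el)]);y=sgn*np.array([-np.sin(az),np.cos(az),0])
    return np.column_stack([np.cross(y,z),y,z])
from scipy.spatial.transform import Rotation as Ro
rv=lambda R:Ro.from_matrix(R).as_rotvec()
STAND=np.array([.4465,.1825])
E
python3 - <<'E'
from h import *
from station import kinematics as K,bot
np.set_printoptions(precision=2,suppress=True)
T=dict(np.load('pics/top0.npz'));tc=lambda x,y:np.array([115+x/2.381,80+y/3.])-.25
s,c=np.sin(YAW),np.cos(YAW)
for u,z in((tc(290,338),.198),(tc(277,378),.158),(tc(265,418),.118)):
    d=ray(T,u,z)[:2]-P;print('handle case',c*d[0]+s*d[1],-s*d[0]+c*d[1])
W=cloud(T);print('knob',W[195,328],W[int(390*.64),int(525*.64)])
for sg in(1,-1):
    print('grasp',sg,K.solve_ik([*STAND,.236],rv(toolR(0,np.pi/2,sg))),K.solve_ik([*STAND,.40],rv(toolR(0,np.pi/2,sg))))
    for el in(30,35,40,45,50):
        for az in(-8,-3,2,7):
            R=toolR(np.radians(az),np.radians(el),sg);tip=cw([0,0,.125])
            q=[K.solve_ik(tip-R[:,2]*(.222+b),rv(R)) for b in(0,.06,.12)]
            if q[0] is not None: print('probe',sg,el,az,[x is not None for x in q],q[0])
    for el in(20,30,40,50,60):
        for da in(0,20,40,):
            R=toolR(YAW+np.radians(da),np.radians(el),sg)
            q=[K.solve_ik(cw([-.098,-.099+m,.165])-R[:,2]*(.006+b),rv(R)) for m,b in((0,0.08),(0,0),(.118,0),(.118,.08))]
            if q[1] is not None: print('door',sg,el,da,[x is not None for x in q],q[1])
E
```

```text
handle case -0.0805146121223872 -0.10137668452329852
handle case -0.09595232595785726 -0.10143872638355024
handle case -0.11218886408016403 -0.10354782644581298
knob [ 0.35 -0.16  0.49] [ 0.53 -0.22  0.05]
grasp 1 [-0.62  0.17  0.16  2.01 -0.03  0.96  1.13] [-0.66  0.04  0.2   1.77 -0.01  1.33  1.11]
probe 1 45 -8 [True, True, False] [-0.86 -0.1   0.45  2.38  1.28  0.43 -0.06]
probe 1 45 -3 [True, True, False] [-0.83 -0.13  0.5   2.4   1.29  0.33  0.06]
probe 1 45 2 [True, True, False] [-0.83 -0.15  0.58  2.41  1.24  0.23  0.25]
probe 1 45 7 [True, True, False] [-1.21 -0.3   0.96  2.42  1.28  0.28  0.38]
probe 1 50 -8 [True, True, True] [-0.85 -0.09  0.48  2.29  0.91  0.45  0.34]
probe 1 50 -3 [True, True, True] [-0.86 -0.12  0.55  2.31  0.84  0.38  0.53]
probe 1 50 2 [True, True, False] [-0.91 -0.15  0.67  2.32  0.71  0.32  0.79]
probe 1 50 7 [True, True, True] [-1.03 -0.19  0.85  2.32  0.57  0.29  1.06]
door 1 20 0 [True, True, True, True] [-1.15  0.61  0.56  2.38  1.49  0.91 -1.31]
door 1 30 0 [True, True, True, True] [-1.08  0.48  0.53  2.36  1.41  0.81 -1.12]
door 1 40 0 [True, 
[... 1174 characters left out ...]
4 -0.24  2.32  1.48  1.15  2.01]
door -1 40 0 [True, True, True, True] [-0.41  0.35 -0.21  2.29  1.35  0.96  2.21]
door -1 40 20 [False, True, True, True] [-0.36  0.27 -0.17  2.43  1.75  0.74  2.16]
door -1 50 0 [True, True, True, True] [-0.35  0.3  -0.18  2.24  1.16  0.81  2.47]
door -1 50 20 [False, True, True, True] [-0.3   0.22 -0.14  2.36  1.45  0.56  2.54]
door -1 50 40 [False, True, False, False] [-0.58  0.17  0.33  2.44  2.13  0.22  2.25]
door -1 60 0 [False, True, True, True] [ 0.53  0.53 -1.17  2.15  1.21  1.11  2.55]
door -1 60 20 [False, True, True, True] [-1.29  0.38  1.16  2.32 -0.08  0.25 -2.19]
door -1 60 40 [True, True, True, True] [-0.37  0.16  0.15  2.33  0.76  0.21 -2.63]
```

```bash
cat > door.py <<'E'
from h import *
from station import bot,vision,kinematics as K
np.set_printoptions(precision=3,suppress=True)
R=toolR(YAW,np.radians(60));r=rv(R);hy=-.1015
g=lambda y,b,dz=0:cw([-.0895,hy+y,.175])-R[:,2]*(.006+b)+np.array([0,0,dz])
print([K.solve_ik(p,r) for p in(g(0,.1,.16),g(0,.1),g(0,0),g(.125,0),g(.1,.1))])
bot.move_gripper(.5)
bot.goto(g(0,.1,.16),r)
bot.goto(g(0,.1),r)
bot.get_obs();c=vision.read_camera("top");cv2.imwrite('pics/pre.png',c['image'][60:284,100:400,::-1].repeat(2,0).repeat(2,1))
hit=bot.move_linear(g(0,0),v=.08,threshold=10)
o=bot.get_obs();print(hit,o['t'],o['tool_pos'],g(0,0),o['force'])
E
python3 door.py
```

```text
[array([-0.985, -0.09 ,  0.452,  1.91 ,  0.583,  1.24 ,  0.056]), array([-0.891,  0.074,  0.416,  2.149,  0.634,  0.873, -0.119]), array([-0.786,  0.256,  0.463,  2.203,  0.682,  0.597, -0.137]), array([-0.796,  0.426,  0.418,  1.951,  0.526,  0.685, -0.058]), array([-0.892,  0.245,  0.407,  1.957,  0.536,  0.89 , -0.069])]
False 5.075 [0.52  0.027 0.181] [0.52  0.027 0.18 ] [0.907 0.306 0.518]
```

View pics/pre.png

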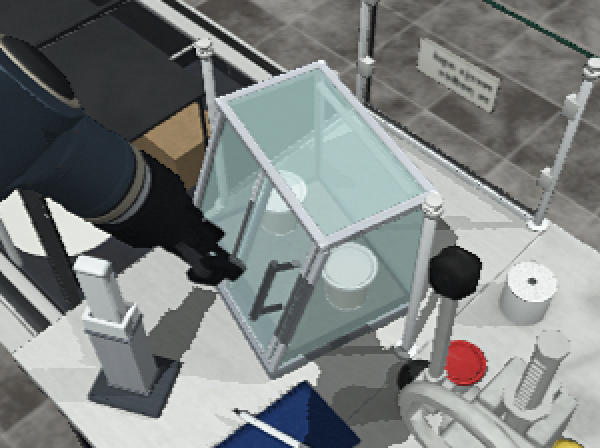

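The picture shows the gripper hovering at about (220,265), clear of the stand, with the bar at (275,290). I've already moved down to straddle the bar, so the next step is to slide it and look.

```bash
cat > door2.py <<'E'
import re
exec(open('door.py').read().split('bot.move_gripper')[0])
f0=bot.get_obs()['force']
hit=bot.move_linear(g(.128,0),v=.07,threshold=12)
o=bot.get_obs();print(hit,o['t'],(o['tool_pos']-g(0,0))@np.array([-np.sin(YAW),np.cos(YAW),0]),o['force']-f0)
c=vision.read_camera("top");cv2.imwrite('pics/slid.png',c['image'][60:284,100:400,::-1].repeat(2,0).repeat(2,1))
E
python3 door2.py
```

```text
[array([-0.99 , -0.09 ,  0.456,  1.91 ,  0.584,  1.24 ,  0.055]), array([-0.976,  0.073,  0.507,  2.153,  0.627,  0.868, -0.111]), array([-0.851,  0.264,  0.541,  2.206,  0.651,  0.581, -0.106]), array([-0.835,  0.434,  0.47 ,  1.953,  0.493,  0.673, -0.028]), array([-0.937,  0.249,  0.462,  1.959,  0.52 ,  0.882, -0.053])]
True 6.6667 0.11980547857939591 [-0.914  0.024 -0.374]
```

View pics/slid.png

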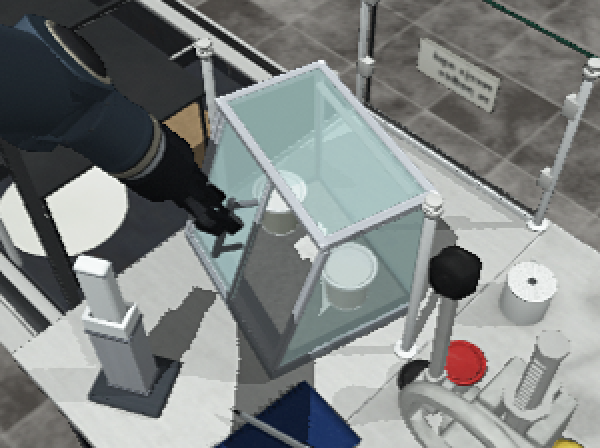

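The door is fully open: the bar is now at (235,225), and the opening beside it is clear. Now I'll retreat and measure the probe top with the wrist camera.

```bash
cat > grasp.py <<'E'
exec(open('door.py').read().split('print(')[0])
bot.move_linear(g(.11,0),v=.1)
bot.move_linear(g(.11,.1),v=.15)
bot.move_linear(g(.08,.1,.14),v=.2)
r2=rv(toolR(0,np.pi/2))
bot.move_gripper(.75)
bot.goto([*STAND,.40],r2);bot.hold(.3)
o=bot.get_obs();c=vision.read_camera("wrist")
v,u=np.mgrid[0:384,0:512];z=c['range_z']
p=np.stack([(u-c['cx'])/c['fx']*z,(v-c['cy'])/c['fy']*z,z,np.ones_like(z)],-1)@c['T_tool_cam'].T
W=p[...,:3]@Ro.from_rotvec(o['tcp_rot']).as_matrix().T+o['tool_pos']
for zl,zh in((.24,.27),(.161,.171)):
    m=(z>0)&(W[...,2]>zl)&(W[...,2]<zh)&(np.hypot(W[...,0]-STAND[0],W[...,1]-STAND[1])<.06);q=W[m]
    print(len(q),cv2.minAreaRect(q[:,:2].astype(np.float32)*1000) if len(q)>5 else 0,np.median(q[:,2]))
print(o['t'],o['tool_pos'])
E
python3 grasp.py
```

```text
830 ((448.0976867675781, 182.79290771484375), (35.81403350830078, 20.47193145751953), 89.5576171875) 0.2522962959942887
408 ((447.88775634765625, 183.25454711914062), (49.02330017089844, 33.442413330078125), 88.85958099365234) 0.1650114671133553
10.275 [0.447 0.183 0.4  ]
```

```bash
cat > lift.py <<'E'
from h import *
from station import bot,vision,kinematics as K
np.set_printoptions(precision=3,suppress=True)
p=np.array([.4478,.1830,.236])
print(bot.move_linear(p,v=.12,threshold=15))
bot.move_gripper(0.0,50);o=bot.get_obs();print(o['finger_gap'],o['grasp_force'],o['force'],o['tool_pos'])
bot.move_linear(p+[0,0,.03],v=.06);o=bot.get_obs();print(o['force'],o['moment'],o['finger_gap'])
bot.move_linear(p+[0,0,.175],v=.12);o=bot.get_obs();print(o['t'],o['force'],o['joint_pos'])
c=vision.read_camera("top");cv2.imwrite('pics/lift.png',c['image'][60:284,100:400,::-1].repeat(2,0).repeat(2,1))
# feasibility of entry
tip=cw([0,0,.125])
for el in(45,47,48,50,52):
    for az in(-10,-7,-4):
        R=toolR(np.radians(az),np.radians(el));print(el,az,[None if q is None else q.round(2).tolist() for q in(K.solve_ik(tip-R[:,2]*(.222+b),rv(R)) for b in(0,.06,.1,.13))][::3])
E
python3 lift.py
```

```text
False
0.415926452086197 49.88990843296051 [ 0.433 -0.903  2.443] [0.448 0.183 0.237]
[-0.801  0.051 -0.839] [-0.007 -0.014 -0.022] 0.4197565916037892
14.2083 [-0.026  0.396 -1.09 ] [-0.907  0.031  0.45   1.76  -0.013  1.355  1.116]
45 -10 [[-0.51, -0.06, 0.08, 2.36, 1.24, 0.44, -0.08], None]
45 -7 [[-0.45, -0.07, 0.08, 2.37, 1.25, 0.37, -0.02], None]
45 -4 [[-0.39, -0.09, 0.07, 2.38, 1.24, 0.29, 0.07], None]
47 -10 [[-0.57, -0.06, 0.17, 2.33, 1.1, 0.44, 0.08], [-0.52, -0.33, -0.05, 2.28, 0.74, 0.73, 0.38]]
47 -7 [[-0.54, -0.08, 0.18, 2.34, 1.08, 0.38, 0.17], None]
47 -4 [[-0.51, -0.09, 0.2, 2.35, 1.04, 0.32, 0.28], None]
48 -10 [[-0.6, -0.06, 0.2, 2.31, 1.03, 0.45, 0.15], [-0.23, -0.32, -0.24, 2.25, 0.58, 0.67, 0.55]]
48 -7 [[-0.58, -0.08, 0.22, 2.32, 1.0, 0.39, 0.25], None]
48 -4 [[-0.56, -0.09, 0.25, 2.33, 0.95, 0.33, 0.38], None]
50 -10 [[-0.65, -0.06, 0.27, 2.28, 0.9, 0.47, 0.29], [-0.46, -0.3, -0.05, 2.22, 0.61, 0.75, 0.53]]
50 -7 [[-0.64, -0.08, 0.3, 2.29, 0.86, 0.41, 0.4], [-0.4, -0.32, -0.05, 2.23, 0.54, 0.7, 0.68]]
50 -4 [[-0.64, -0.09, 0.34, 2.3, 0.8, 0.37, 0.54], None]
52 -10 [[-0.69, -0.06, 0.33, 2.24, 0.78, 0.49, 0.43], [-0.83, -0.32, 0.25, 2.19, 0.69, 0.87, 0.47]]
52 -7 [[-0.69, -0.07, 0.37, 2.25, 0.73, 0.44, 0.54], [-0.62, -0.32, 0.14, 2.19, 0.58, 0.78, 0.65]]
52 -4 [[-0.69, -0.09, 0.41, 2.26, 0.67, 0.4, 0.68], [-0.3, -0.32, -0.05, 2.19, 0.38, 0.68, 0.93]]
```

View pics/lift.png

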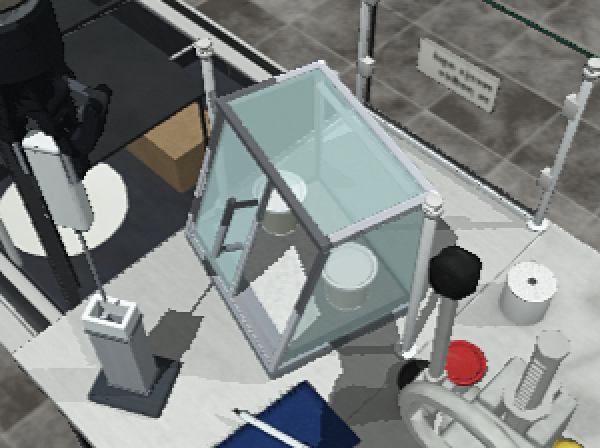

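The probe is out of its stand at (60,180), with the stem at (95,260) clear of the pocket. I'll tilt it and move to the entry pose first.

```bash
cat > entry.py <<'E'
from h import *
from station import bot,vision,kinematics as K
np.set_printoptions(precision=3,suppress=True)
R=toolR(np.radians(-7),np.radians(50));tip=cw([0,0,.125]);r=rv(R)
T=lambda b:tip-R[:,2]*(.222+b)
if __name__=='__main__':
    o=bot.get_obs()['tool_pos']
    bot.move_linear(o+[0,0,.04],v=.15)
    try: bot.move_linear(T(.13),r,v=.1)
    except bot.PlanningError as e: print(e);bot.goto(T(.13),r)
    bot.hold(.3);o=bot.get_obs();print(o['t'],o['tool_pos'],T(.13),o['force'],o['finger_gap'],o['joint_pos'])
    im=[vision.read_camera(n)['image'] for n in('top','side')]
    cv2.imwrite('pics/entry.png',np.hstack([cv2.resize(im[0][60:260,130:330,::-1],(400,400)),cv2.resize(im[1][100:300,170:370,::-1],(400,400))]))
E
python3 entry.py
```

```text
17.5167 [0.433 0.058 0.395] [0.433 0.058 0.395] [-1.116 -0.302 -1.035] 0.41471912924333004 [-0.501 -0.332  0.027  2.233  0.591  0.722  0.628]
```

View pics/entry.png

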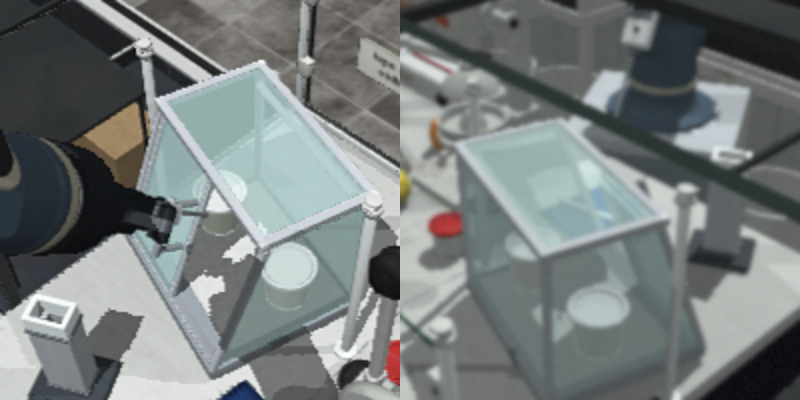

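In the side half, the handle with its dark display is at (637,28), facing up towards the camera. In the top half, the gripper is at (160,215), just outside the opening. Next I'll insert along the probe axis.

```bash
cat > ins.py <<'E'
from entry import *
f=bot.get_obs()['force']
print(bot.move_linear(T(.07),v=.06,threshold=5),bot.move_linear(T(0),v=.05,threshold=5))
bot.hold(.5);o=bot.get_obs();print(o['t'],o['tool_pos'],T(0),o['force']-f,o['moment'],o['finger_gap'],o['joint_pos'])
im=[]
for n in('top','side'):
    c=vision.read_camera(n);np.savez(f'pics/{n}f.npz',**c);im.append(c['image']);m=proj(c,tip);print(n,m,proj(c,tip-R[:,2]*.13))
cv2.imwrite('pics/fin.png',np.hstack([cv2.resize(im[0][90:240,150:300,::-1],(400,400),interpolation=3),cv2.resize(im[1][140:290,190:340,::-1],(400,400),interpolation=3)]))
E
python3 ins.py
```

```text
False False
20.8167 [0.516 0.047 0.295] [0.516 0.047 0.295] [ 0.212 -0.707  0.876] [ 0.085  0.751 -0.042] 0.4146403122539568 [-0.406 -0.062  0.076  2.278  0.823  0.398  0.435]
top [247.347 168.269] [232.237 166.694]
side [259.397 223.214] [273.019 172.547]
```

View pics/fin.png

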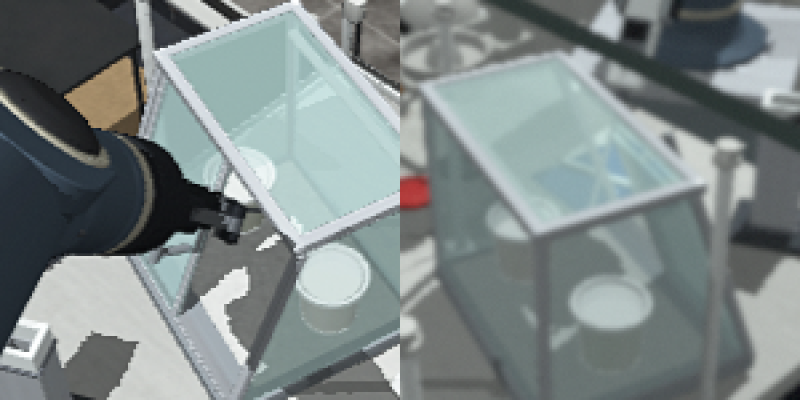

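The top half shows the gripper at (230,220), clear of the roof frame. In the side half the thin stem is too blurred to make out. I'll difference the side image against the one from before to locate the stem.

```bash
python3 - <<'E'
from entry import *
import cv2
a=np.load('pics/side0.npz')['image'];c=dict(np.load('pics/sidef.npz'));ims=[vision.read_camera('side')['image'].astype(float) for _ in range(6)]
b=np.mean(ims,0);o=bot.get_obs();print(o['force'],o['moment'],o['t'])
d=np.abs(b-a).sum(2)
u0,v0,u1,v1=225,90,325,245
h=lambda x:cv2.resize(np.clip(x[v0:v1,u0:u1],0,255).astype(np.uint8),(387,600),interpolation=3)
D=cv2.applyColorMap(h(d*3),cv2.COLORMAP_JET)
cv2.imwrite('pics/zoom.png',np.hstack([h(b[:,:,::-1]*1.2),D]))
for n in(0,.05,.13,.2,.24):p=proj(c,tip-R[:,2]*n);print(n,(p-[u0,v0])*3.87)
E
```

```text
[ 0.185  0.258 -0.391] [0.061 0.782 0.012] 21.2167
0 [133.115 515.536]
0.05 [153.506 439.694]
0.13 [185.833 319.458]
0.2 [213.821 215.358]
0.24 [229.691 156.331]
```

View pics/zoom.png

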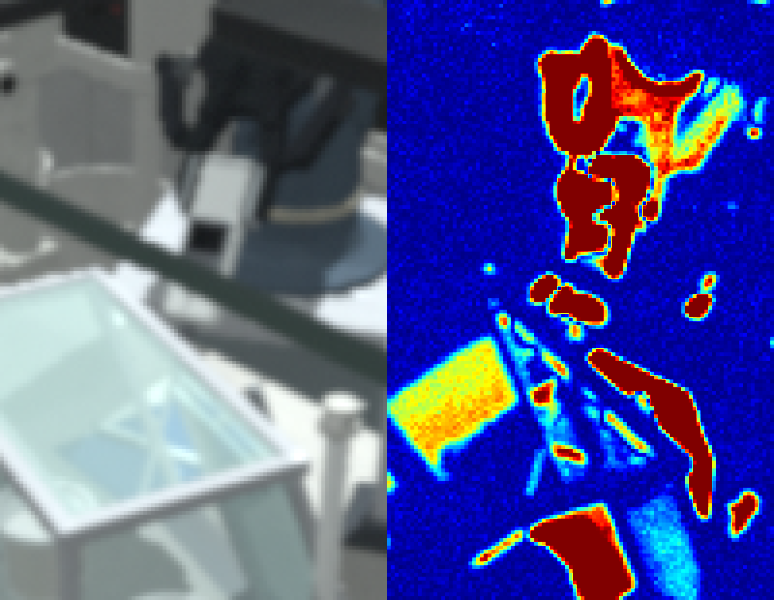

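The handle and its dark display at (208,235) lie where I predicted, with the foot at about (190,310) against a predicted (186,319). A faint stem trace at (143,480) lies on the predicted line. The wrist force reads only about the probe's weight, so nothing is touching, and I'm handing the job in.

```bash
python3 -c "
from station import order,bot
bot.hold(.3);print(order.close_job())"
```

```text
the job is handed in; nothing more can be done
None
```

The job is handed in: the door is fully open, and the arm is holding the probe through the opening with its display up and its tip at the middle of the case, with no sign of contact (the stem is only faintly visible through the glass); joint 2 read -0.332 against its -0.33 limit during the approach, and no verdict was returned.

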